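Carton up the loading ramp and home against the sprung stop

TASK

Push the flat parts carton up the loading ramp and over the lip into the bay, until it meets the sprung stop plate; nobody measured how deep that plate is set, so feel for it. Press the carton home so that the plate gives way by about half of its travel and keep it pressed for about half a second, gently and never driving the plate to its end, then let go and leave the carton lying flat in the bay, resting against the plate. Leave the other things alone.

Things in the scene. Friction and masses are not known exactly. Their poses are not given: they have to be found in the camera images.
- carton: Closed white card box of parts, 140 x 100 mm, 34 mm high, 0.3 to 0.5 kg, loose, too wide to grip. Lies flat before the ramp's foot, askew and off to the robot's side. Origin: centre of its underside; x along its 140 mm length, z up. Dragging it over bench or bay takes about 1 to 5 N, up the ramp somewhat more; what pushes it clings to it by friction and must rise with it.
- ramp: Fixed aluminium loading ramp and bay, 126 mm wide. Origin: on the bench top under the lip, on the centre line; x is the way in (up the ramp), z up. Dark kerbs 8 mm high run along both sides, 110 mm apart (5 mm of play each side of the carton). The level bay floor lies 18 mm above the bench, from the lip to x = 238 mm.
- ramp_foot (a point): Middle of the ramp's lower edge, on the bench top, 120 mm before the ramp's origin; axes as the ramp's. The ramp rises from here at 10.6 degrees. Wings 9 mm high flare out here from the kerbs, to 135 mm between their ends, 32 mm before the foot. The carton's tail bumps as it comes onto the ramp: push slowly there, about 25 mm/s.
- lip_top (a point): Middle of the rounded lip at the top of the ramp, 22 mm above the bench and 4 mm above the bay floor behind it, at x = -2 mm of the ramp's frame; axes as the ramp's. The carton's tail drops behind the lip when its origin has come 75 mm past this point.
- stop: Fixed bracket across the bay, on its floor at x = 225 mm of the ramp's frame (same axes), carrying the sprung stop plate, grey, 70 mm wide, 30 mm high. The plate's face stands anywhere from 65 to 35 mm before this origin: no reading tells it, pushing does not change it. The plate gives up to 8 mm along x, 2.5 N per mm, slightly damped: 10 N at half travel, 20 N at its end.
- tin: Round lidded tin, 60 mm across, 22 mm high, bystander beside the bay. Origin: centre of its underside.
- spool: Spool of solder wire, 62 mm across, 42 mm high, bystander beside the bay. Origin: centre of its underside.
- amber_tape: Roll of tape, 75 mm across, 20 mm high, bystander beside the ramp. Origin: centre of its underside.

How it is judged (in metres and radians):
On the way, in this order (a step that is already met when the one before it is completed fails the run):
1. the carton is being pushed up the ramp: tilted on it and between the kerbs (angle between carton's own z axis and vertical above 0.08 rad and x of carton in the frame of ramp above -0.15 m and y of carton in the frame of ramp between -0.025 and 0.025 m), for 0.1 s.
2. the carton, flat in the bay behind the lip, presses the stop plate with more than 5 N (2 mm of its travel) for 0.3 s (contact force between carton and stop above 5 N and x of carton in the frame of ramp above 0.073 m and angle between carton's own z axis and vertical below 0.04 rad), for 0.3 s.
At the end, for the whole second after the job is handed in: The carton lies still and flat (within 0.04 rad) on the bay floor behind the lip, between the kerbs (within 12 mm of the centre line), still touching the stop plate (more than 0.05 N) (x of carton in the frame of ramp above 0.073 m and y of carton in the frame of ramp between -0.012 and 0.012 m and z of carton in the frame of ramp between 0.015 and 0.021 m and angle between carton's own z axis and vertical below 0.04 rad and contact force between carton and stop above 0.05 N and linear speed of carton below 0.01 m/s).
It fails at once if the stop plate is pressed with more than 17.5 N (7 of its 8 mm) (contact force between carton and stop above 17.5 N).
It fails at once if the fingers press the carton with more than 25 N (contact force between the fingers and carton above 25 N).
It fails at once if the robot pushes the stop itself (contact force between the arm and stop above 3 N).
It fails at once if the tin, the spool or the tape is shifted by more than 20 mm (distance of any of tin, spool, amber_tape from where it was at the start of the episode above 0.02 m).
It also fails if it takes over 72 s, if anything falls off the work surface, if the arm or the gripper's body presses on something with over 40 N, if the wrist force passes 120 N, or if a joint passes its speed limit or range.

ROBOT

A 7-joint arm with a two-finger parallel gripper is mounted at the origin on a cart in front of the work surface, level with it; the furniture and walls round the work are solid. World frame = base frame: x ahead of the robot, y to its left, z up, the work surface at z = 0. Lengths are in mm, angles in rad, forces in N, time in s.
With the tool pointing down it reaches from about 425 to 875 mm from the base axis. Payload 4.7 kg.
Tool frame: the origin (TCP) lies at the very end of the fingers, on their centre line; the grasp point (between the pads) lies 19 mm behind it; z points along the fingers, y is the line along which they close (so a half turn about z gives the same grasp; the last joint's range is limited). The gripper opens to 85 mm and grips with 20 to 120 N. Pads are 22 mm wide; open, the fingers measure 114 mm over their backs; the gripper's body (76 mm by 85 mm) begins 54 mm behind the grasp point. The pads swing forward as they close: fully open they stand 13 mm farther back than shut.
Start: joints at [-1.181, 0.321, -0.07, 1.45, 0.023, 1.371, -0.057], TCP at [238.589, 604.649, 231.349] pointing down, gripper open.
Joint ranges: [-2.86, 2.86], [-0.3, 2.09], [-1.38, 1.24], [0.06, 2.45], [-1.56, 4.7], [0.09, 2.05], [-2.69, 2.69]. Speed limits (rad/s): [2.57, 2.57, 3.14, 3.14, 3.14, 3.14, 3.14].

INTERFACE

Orientations are given as a unit quaternion [w, x, y, z].
In Python, from workcell import env gives the robot as it stands.
- The arm moves only by the tool carry_out, never from a script. Its argument "motion" is a list of rows, each a list of 7 numbers: the turn, a rotation vector about the tool's x, y, z in degrees, then the shift along the tool's x, y, z in mm, then the opening, from 0 (shut) to 1 (fully open). In form: [[ax, ay, az, x, y, z, jaw], ...]. A call has 1 to 5 rows; each row is the pose to reach, as a shift and turn from the pose commanded when the call began, along the tool's axes at that moment; what a row does not reach only later rows make up. A row lasts 1/10 s, in which the tool goes at most 50 mm and 8.59 degrees, less where a joint would pass 70% of its speed; a pose out of reach is approached as far as the arm can. A call with a gripper value outside its range is refused whole. The fingers move at their own pace and stop on an object; "force" is the grip in N (left out, the last holds). Time passes only in rows, so rows that repeat a pose let the fingers close. It gives the time, the measured TCP pose, the force, the opening and the grip force at its end, in the units of the state.
- env.get_state(): the state, without advancing time (a new reading comes with each control period).
- env.capture(name): name is "scene" or "top" or "wrist"; returns (picture, depth): 400x640x3 uint8, red, green, blue; 400x640 float32, mm along the optical axis (not along the pixel's ray), 0 where there is no reading.
- env.camera_params(name): a dict with "fov_y" (degrees; the focal length in pixels is half the picture's height over the tangent of half this angle, whatever the lens; pixels are square), "cx", "cy" (the principal point, pixels), "R" (3x3) and "t" (3): a world point X has camera coordinates R X + t. Camera axes: x right, y down, z forward; pixel columns grow to the right and rows downward; lengths in mm; the calibration is good to about 2 mm. The wrist camera is an equidistant fisheye: a pixel r from the principal point sees the ray r / f radians off the axis. A picture is of the moment at which its call begins: read the wrist's pose just before it. camera_params takes no time and is no camera call; for the wrist camera it gives the pose at the moment of the call.
- env.sign_off(): hands the job in; it is judged then, once.
The state is a dict: "time": time; "joint_positions": joint angles; "dq": joint speeds; "tau": joint torques, N m; "ee_pos": TCP position; "ee_rot": TCP orientation; "contact_force": force on the tool from outside, world axes, zero at the start; "ft_torque": the same for the moment, N m; "grip_width": finger opening in mm; "grip_force": force on a finger pad.
Only numpy, scipy, OpenCV 4.12 (cv2) and the standard library are available. Lean on these libraries where they do the work, as an engineer would, in place of code of your own. Each camera call takes 0.05 s, during which the arm holds its last target. There are 200 camera calls.

## Working session

There is one attempt and no reset: what is moved stays moved. The work goes in short steps, Python scripts to look and compute and a tool call to move; the robot and the scene stay as the last step left them, time stands still between calls to the robot, and variables do not carry over. Pictures are saved under pics/ and viewed, at most 10 in all, crops included, and the job is handed in when it is done.

Besides the shell and the picture viewer there is one more tool, called after "Emit:" as name(argument=value, ...), one argument or row to a line, values as JSON. carry_out: Moves the arm, as the interface text tells. Its arguments: {"type":"object","properties":{"motion":{"type":"array","items":{"type":"array","items":{"type":"number"}}},"force":{"type":"number"}},"required":["motion"]}

```bash
mkdir -p pics; ls; cat > h.py <<'E'
import numpy as np,cv2
from workcell import env
def cap(n,save=None):
    P=env.camera_params(n);p,d=env.capture(n)
    if save: cv2.imwrite('pics/'+save,p[:,:,::-1])
    return p,d,P
def ray(P,u,v):
    f=200/np.tan(np.radians(P['fov_y'])/2);R=np.array(P['R']);t=np.array(P['t'])
    c=-R.T@t; d=R.T@np.array([(u-P['cx'])/f,(v-P['cy'])/f,1]); return c,d
def onz(P,u,v,z):
    c,d=ray(P,u,v); return c+d*(z-c[2])/d[2]
def world(P,dep):  # depth map to world points
    f=200/np.tan(np.radians(P['fov_y'])/2);R=np.array(P['R']);t=np.array(P['t'])
    v,u=np.mgrid[:400,:640]; X=np.stack([(u-P['cx'])/f*dep,(v-P['cy'])/f*dep,dep],-1)
    return (X-t)@R
E
python3 - <<'E'
from h import *
for n in('top','scene'):
    p,d,P=cap(n,n+'1.png'); print(n,P['fov_y'],-np.array(P['R']).T@P['t'])
s=env.get_state();print(s)
E
```

```text
pics
top 47.358913408767215 [500.19234702 -27.72512212 954.58392758]
scene 53.270326530749436 [595.24077647 359.61905465 804.05046051]
{'time': 0.1, 'joint_positions': array([-1.1808684 ,  0.32174479, -0.07008784,  1.4515891 ,  0.02261054,
        1.370822  , -0.05687878]), 'dq': array([-0.00041135,  0.00076388,  0.00030469, -0.00414804,  0.00066537,
        0.00172817, -0.00047347]), 'tau': array([-1.15163543e-04, -4.94875538e+01, -3.83798238e-01, -3.15211201e+01,
        1.32676717e-02,  7.32436980e-03,  1.21481986e-05]), 'ee_pos': array([238.43916106, 604.14373172, 230.3174454 ]), 'ee_rot': array([-1.13620444e-04,  1.86782934e-01,  9.82400808e-01, -8.80883681e-04]), 'contact_force': array([ 0.5862306 ,  0.06420493, -0.19902814]), 'ft_torque': array([-0.03729162,  0.01304255,  0.00675371]), 'grip_force': 0.0, 'grip_width': 85.40253878861071}
```

View pics/top1.png

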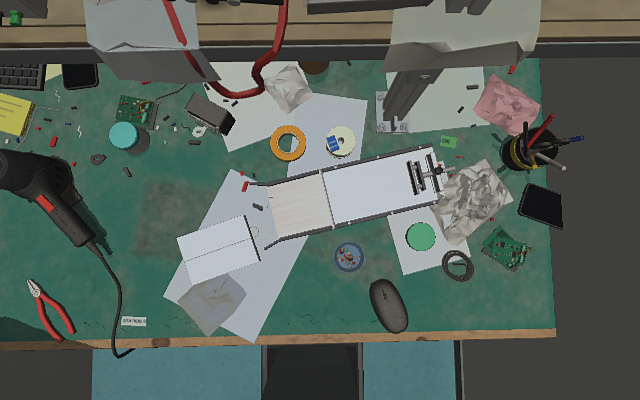

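View pics/scene1.png

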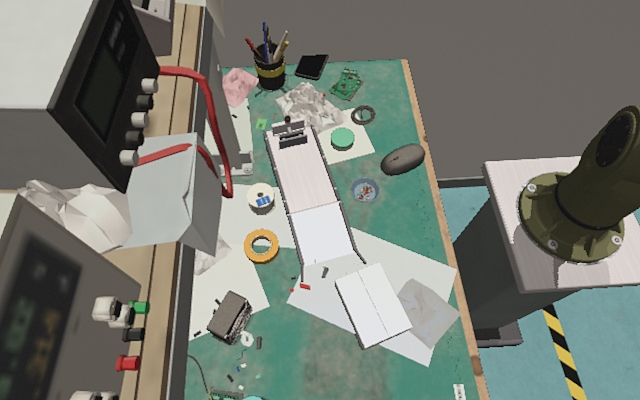

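The top view shows the carton at about (218,249), askew. The ramp foot is near (272,212), the lip near (327,197) and the stop near (418,177). The tape (288,142), spool (340,140) and tin (420,236) stand beside the ramp. The scene view agrees with this.

```bash
python3 - <<'E'
from h import *
p,d,P=cap('top');W=world(P,d);z=W[...,2]
print('bench z',np.median(z[290:320,200:260]), 'bay',np.median(z[180:195,350:390]),'carton',np.median(z[240:260,200:230]))
g=p.astype(int)
def big(m,x0,x1,y0,y1):
    q=np.zeros((400,640),np.uint8);q[y0:y1,x0:x1]=m[y0:y1,x0:x1]
    q=cv2.morphologyEx(q,cv2.MORPH_OPEN,np.ones((3,3)))
    n,l,s,c=cv2.connectedComponentsWithStats(q);i=1+np.argmax(s[1:,4]);return l==i
def rect(m,zz):
    v,u=np.nonzero(m);pts=np.array([onz(P,a,b,zz)[:2] for a,b in zip(u,v)],np.float32)
    r=cv2.minAreaRect(pts);print('rect',r,len(pts));return r
m=big((z>25)&(z<44),165,275,205,290);rect(m,34)
m2=big((z>12)&(z<35),320,450,140,225);rect(m2,22)
# bay floor bright area
m3=big((g.min(2)>195)&(z>10)&(z<26),322,410,145,225);r=rect(m3,18)
# ramp floor profile along pixel line
for u in range(255,440,8):
    v=int(212+(u-270)*(165-212)/(435-270)+3);print(u,v,W[v,u].round(0),g[v,u])
o=p.copy()
for mm,c in((m,(255,0,0)),(m2,(0,255,0)),(m3,(0,0,255))):
    cs,_=cv2.findContours(mm.astype(np.uint8),0,1);cv2.drawContours(o,cs,-1,c,1)
cv2.imwrite('pics/o.png',cv2.resize(o[120:300,160:460],None,fx=2.6,fy=2.6,interpolation=0)[:,:,::-1])
E
```

```text
bench z 6.662745405533085 bay 17.9811101950555 carton 34.06102175234207
rect ((472.3682861328125, 172.79571533203125), (99.73165893554688, 141.23487854003906), 18.56131362915039) 3557
rect ((600.4844970703125, -167.3072509765625), (266.1909484863281, 168.35902404785156), 89.00116729736328) 6970Traceback (most recent call last):
  File "<stdin>", line 15, in <module>
  File "<stdin>", line 8, in big
    return _wrapfunc(a, 'argmax', axis=axis, out=out, **kwds)
    return bound(*args, **kwds)
ValueError: attempt to get argmax of an empty sequence
```

```bash
python3 - <<'E'
from h import *
p,d,P=cap('top');W=world(P,d);z=W[...,2];g=p.astype(int).max(2)
# kerb inner/outer edges: dark runs per column, top kerb & lower kerb
def run(u,vc):
    vs=[v for v in range(vc-9,vc+10) if g[v,u]<110 and z[v,u]>-50]
    return (min(vs),max(vs),len(vs)) if vs else None
U=[];L=[]
for u in range(335,405,5):
    a=run(u,int(166-(u-335)*.22)); b=run(u,int(222-(u-335)*.22))
    if a: U.append((u,np.median([v for v in range(a[0],a[1]+1) if g[v,u]<110])))
    if b: L.append((u,np.median([v for v in range(b[0],b[1]+1) if g[v,u]<110])))
fs=[]
for n,S in(('U',U),('L',L)):
    q=np.array([onz(P,u,v,26)[:2] for u,v in S],np.float32)
    l=cv2.fitLine(q,cv2.DIST_HUBER,0,.01,.01).ravel()
    print(n,l,'resid',np.abs((q-l[2:])@[-l[1],l[0]]).round(1));fs.append(l)
D=fs[0][:2]*np.sign(-fs[0][1])+fs[1][:2]*np.sign(-fs[1][1]);D/=np.linalg.norm(D);N=np.array([-D[1],D[0]])
print('dir',D,np.degrees(np.arctan2(D[1],D[0])),'kerb gap',(fs[0][2:]-fs[1][2:])@N)
c=(fs[0][2:]@N+fs[1][2:]@N)/2; 
# profile along the centre line
C=c*N
R=np.array(P['R']);t=np.array(P['t']);f=200/np.tan(np.radians(P['fov_y'])/2)
rel=W[...,:2]-C; s=rel@D; n=rel@N
for s0 in range(int(fs[0][2:]@D)-200,int(fs[0][2:]@D)+160,8):
    k=(abs(n)<35)&(abs(s-s0)<4)&(d>0)
    print(s0,np.median(z[k]).round(1),np.median(g[k]),k.sum(),end=' | ')
print('C',C)
np.save('ramp.npy',[*C,*D])
o=cv2.resize(p[120:300,160:460],None,fx=2.6,fy=2.6)
cv2.imwrite('pics/o.png',o[:,:,::-1])
E
```

```text
U [ 2.7364337e-01 -9.6183121e-01  6.5603088e+02 -1.3320282e+02] resid [2.3 0.4 1.6 3.6 4.6 3.6 2.4 2.4 1.4 0.4 0.4 0.4 0.6 1.6]
L [ 2.25944504e-01 -9.74140167e-01  5.23292664e+02 -1.20477356e+02] resid [0.1 0.6 1.1 1.4 0.  0.5 1.  0.5 1.  1.6 1.1 3.3 2.8 2.3]
dir [ 0.24986975 -0.9682795 ] -75.5302 kerb gap 125.347984
92 4.0 188.0 128 | 100 5.3 188.0 128 | 108 7.4 188.0 129 | 116 8.4 188.0 129 | 124 9.9 188.0 128 | 132 11.3 188.0 131 | 140 13.0 188.0 129 | 148 14.7 188.0 130 | 156 16.0 188.0 132 | 164 17.5 189.0 133 | 172 19.1 189.0 131 | 180 20.3 190.0 133 | 188 21.4 175.0 132 | 196 18.1 204.0 130 | 204 18.3 203.0 132 | 212 18.2 203.0 132 | 220 18.1 203.0 130 | 228 18.1 203.0 128 | 236 18.1 203.0 134 | 244 18.1 203.0 128 | 252 18.4 203.0 127 | 260 18.0 203.0 129 | 268 17.9 203.0 133 | 276 17.8 203.0 130 | 284 17.8 203.0 130 | 292 18.4 203.0 130 | 300 18.1 203.0 128 | 308 18.0 202.0 131 | 316 18.0 202.0 129 | 324 18.1 202.0 127 | 332 18.0 202.0 131 | 340 18.1 201.0 128 | 348 18.1 201.0 128 | 356 17.9 201.0 127 | 364 25.0 130.5 238 | 372 47.2 126.0 56 | 380 36.9 84.0 193 | 388 43.5 110.5 52 | 396 18.6 199.0 115 | 404 18.6 197.0 139 | 412 44.5 71.0 275 | 420 52.5 174.0 76 | 428 39.9 132.0 5 | 436 1.6 150.5 76 | 444 0.8 150.0 120 | C [522.1582  134.74574]
```

View pics/o.png

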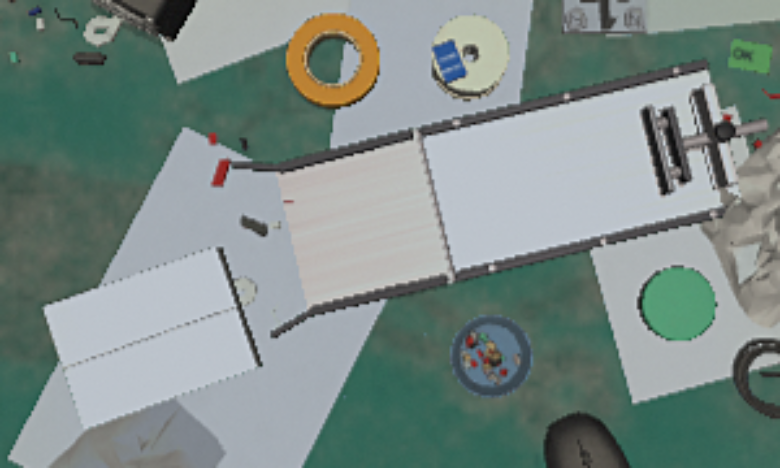

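The zoomed crop confirms the layout: the carton sits on the robot's side of the ramp axis and about 4° askew to it. I'll refine the ramp axis from the floor edges, then compute the approach.

```bash
cat >> h.py <<'E'
from scipy.spatial.transform import Rotation as Ro
def tool():
    s=env.get_state();q=s['ee_rot'];return s['ee_pos'],Ro.from_quat([q[1],q[2],q[3],q[0]]),s
def goto(p,yaw_y): # shift and turn in tool axes to world p, tool down, tool y at angle yaw_y
    e,R,s=tool();Y=np.array([np.cos(yaw_y),np.sin(yaw_y),0]);Z=np.array([0,0,-1.]);X=np.cross(Y,Z)
    T=Ro.from_matrix(np.stack([X,Y,Z],1))
    print('turn',np.degrees((R.inv()*T).as_rotvec()).round(1),'shift',R.inv().apply(np.array(p)-e).round(1))
def ramp():
    o=np.load('ramp.npy');return o[:2],o[2:],np.array([-o[3],o[2]])
def where(p): # world xy to ramp frame
    O,D,N=ramp();r=np.array(p)[:2]-O;return np.array([r@D,r@N])
def toW(x,y):
    O,D,N=ramp();return O+x*D+y*N
E
python3 - <<'E'
from h import *
p,d,P=cap('top');W=world(P,d);z=W[...,2];g=p.astype(int).max(2)
o=np.load('ramp.npy');C,D=o[:2],o[2:];N=np.array([-D[1],D[0]])
for it in range(2):
    rel=W[...,:2]-C;s=rel@D;n=rel@N
    fl=(g>165)&(z>12)&(z<23)&(s>150)&(s<340)&(abs(n)<62)
    A=[];B=[]
    for s0 in np.arange(150,340,5):
        k=fl&(abs(s-s0)<2.5)
        A.append((s0,np.percentile(n[k],99)));B.append((s0,np.percentile(n[k],1)))
    A=np.array(A);B=np.array(B);a=np.polyfit(*A.T,1);b=np.polyfit(*B.T,1)
    th=(a[0]+b[0])/2;print('slopes deg',np.degrees([a[0],b[0]]),'gap',np.polyval(a,250)-np.polyval(b,250),'mid',(np.polyval(a,250)+np.polyval(b,250))/2)
    Q=C+250*D+(np.polyval(a,250)+np.polyval(b,250))/2*N
    c,q=np.cos(th),np.sin(th);D=np.array([c*D[0]-q*D[1],q*D[0]+c*D[1]]);N=np.array([-D[1],D[0]]);C=Q-250*D
s=(W[...,:2]-C)@D;n=(W[...,:2]-C)@N
k=(abs(n)<45)&(s>85)&(s<175);ln=np.polyfit(s[k],z[k],1);print('slope',ln,'foot s',-ln[1]/ln[0])
S=np.arange(180,205,1.);print([float(np.median(z[(abs(n)<45)&(abs(s-x)<.7)]).round(1)) for x in S])
s0=-ln[1]/ln[0]+120
np.save('ramp.npy',[*(C+s0*D),*D])
print('origin',C+s0*D,'yaw',np.degrees(np.arctan2(D[1],D[0])))
c=np.array([472.4,172.8]);print('carton ramp xy',where(c))
O,D,N=ramp();yaw=np.arctan2(D[1],D[0])
goto([*(c-72*N),120],yaw+np.pi); print(c-72*N)
E
```

```text
slopes deg [-1.87529528 -1.90232001] gap 105.85072125683003 mid 0.049791464045327416
slopes deg [0.07326929 0.01219947] gap 105.85762530013434 mid -0.01960602046856863
slope [  0.18803945 -13.34531131] foot s 70.97080581584663
[20.0, 21.0, 20.8, 20.5, 21.3, 21.7, 21.7, 21.5, 21.7, 22.0, 21.7, 20.2, 17.2, 17.9, 17.8, 18.7, 17.9, 18.3, 18.4, 18.7, 17.7, 18.0, 18.4, 18.0, 18.6]
origin [571.75400791 -49.71371341] yaw -77.37626885414794
carton ramp xy [-238.84830834  -48.32245644]
turn [ -0.1  -0.  -34.2] shift [-316.4 -356.   111.2]
[402.14050294 157.06458438]
```

Emit:
carry_out(
  motion=[
    [0, 0, -8, -30, -34, 0, 1],
    [0, 0, -16, -62, -70, 0, 1],
    [0, 0, -24, -95, -107, 0, 1],
    [0, 0, -32, -128, -144, 0, 1],
    [0, 0, -34.2, -160, -180, 0, 1],
  ],
)

```text
time: 0.75
ee_pos: [321.9, 376.3, 231.3]
ee_rot: [0.0, -0.112, 0.994, 0.0]
contact_force: [1.3, 0.4, 0.2]
grip_width: 85.3
grip_force: 0.0
```

Emit:
carry_out(
  motion=[
    [0, 0, 0, -5, -40, 20, 1],
    [0, 0, 0, -10, -80, 40, 1],
    [0, 0, 0, -15, -120, 70, 1],
    [0, 0, 0, -18, -150, 90, 1],
    [0, 0, 0, -20, -175, 100, 1],
  ],
)

```text
time: 1.25
ee_pos: [378.7, 209.4, 129.5]
ee_rot: [-0.001, -0.109, 0.994, -0.001]
contact_force: [-0.0, 0.3, -0.2]
grip_width: 85.3
grip_force: 0.0
```

```bash
python3 - <<'E'
from h import *
O,D,N=ramp();yaw=np.arctan2(D[1],D[0]);c=np.array([472.4,172.8])
e,R,s=tool();print(e,where(e),s['time'],s['contact_force'])
goto([*(c-74*N),10],yaw+np.pi)
p,d,P=cap('wrist','w1.png')
E
```

```text
[378.66892705 209.36506328 129.47427757] [-295.01414648 -131.79650611] 1.25 [-0.02239171  0.29811346 -0.24858084]
turn [-0.1 -0.1 -0.1] shift [ -9.8 -56.  119.5]
```

View pics/w1.png

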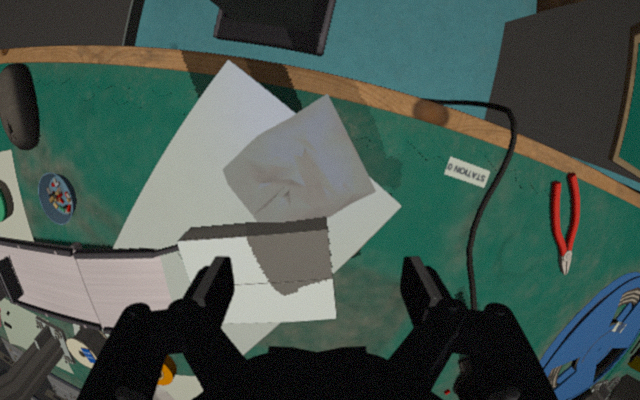

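The wrist view shows the open fingers on the robot's side of the carton, whose edge runs from about (180,240) to (330,225). The way down is clear apart from a flat paper.

Emit:
carry_out(
  motion=[
    [0, 0, 0, 0, -28, 30, 1],
    [0, 0, 0, 0, -56, 60, 1],
    [0, 0, 0, 0, -56, 90, 1],
    [0, 0, 0, 0, -56, 112, 1],
    [0, 0, 0, 0, -56, 119, 1],
  ],
)

```text
time: 1.8
ee_pos: [390.0, 156.6, 10.5]
ee_rot: [-0.002, -0.11, 0.994, -0.001]
contact_force: [-0.8, -0.7, -0.3]
grip_width: 85.8
grip_force: 0.0
```

Emit:
carry_out(
  motion=[
    [0, 0, 0, -3, 0, 0, 1],
    [0, 0, 0, -7, 0, 0, 1],
    [0, 0, 0, -11, 0, 0, 1],
    [0, 0, 0, -15, 0, 0, 1],
    [0, 0, 0, -20, 0, 0, 1],
  ],
)

```text
time: 2.3
ee_pos: [410.9, 162.3, 12.8]
ee_rot: [-0.0, -0.111, 0.994, 0.0]
contact_force: [-3.5, 0.2, 1.2]
grip_width: 85.5
grip_force: 1.2
```

```bash
cat >> h.py <<'E'
def carton(zt=34,save=None):
    p,d,P=cap('top',save);W=world(P,d);z=W[...,2];g=p.astype(int)
    q=((z>zt-9)&(z<zt+9)&(g.min(2)>120)&(np.ptp(g,2)<40)).astype(np.uint8)
    q=cv2.morphologyEx(q,cv2.MORPH_OPEN,np.ones((3,3)));O,D,N=ramp()
    r=W[...,:2]-O;q[((r@D)<-330)|((r@D)>210)|(abs(r@N)>160)]=0
    n,l,s,c=cv2.connectedComponentsWithStats(q);i=1+np.argmax(s[1:,4]);v,u=np.nonzero(l==i)
    pts=np.array([onz(P,a,b,zt)[:2] for a,b in zip(u,v)],np.float32);r=cv2.minAreaRect(pts)
    b=cv2.boxPoints(r);e=b[1]-b[0] if np.linalg.norm(b[1]-b[0])>np.linalg.norm(b[2]-b[1]) else b[2]-b[1]
    a=np.degrees(np.arctan2(e@N,e@D));a=(a+90)%180-90
    print('carton ramp',where(r[0]).round(1),'size',np.round(r[1],1),'yaw',round(float(a),1),len(pts))
E
python3 - <<'E'
from h import *
e,R,s=tool();print(e,where(e),s['time'],s['contact_force'])
carton()
E
```

```text
[410.93151431 162.32929946  12.76329862] [-242.06450301 -110.59336914] 2.3 [-3.47909441  0.23516615  1.20237176]
carton ramp [-238.6  -45.3] size [ 98.9 140.5] yaw 3.8 2001
```

Emit:
carry_out(
  motion=[
    [0, 0, 0, -5, 0, 0, 1],
    [0, 0, 0, -10, 0, 0, 1],
    [0, 0, 0, -15, 0, 0, 1],
    [0, 0, 0, -20, 0, 0, 1],
    [0, 0, 0, -25, 0, 0, 1],
  ],
)

```text
time: 2.85
ee_pos: [435.7, 167.2, 12.2]
ee_rot: [-0.0, -0.11, 0.994, -0.0]
contact_force: [-3.2, -0.8, 1.8]
grip_width: 85.5
grip_force: 1.5
```

```bash
python3 - <<'E'
from h import *
e,R,s=tool();print(e,where(e),s['time'],s['contact_force'])
carton()
E
```

```text
[435.72184192 167.15534322  12.20640932] [-241.35602105  -85.34759478] 2.85 [-3.16229634 -0.75771715  1.79719604]
carton ramp [-235.2  -20.8] size [ 93.5 140.7] yaw -0.3 1827
```

Emit:
carry_out(
  motion=[
    [0, 0, 0, -5, 0, 0, 1],
    [0, 0, 0, -10, 0, 0, 1],
    [0, 0, 0, -15, 0, 0, 1],
    [0, 0, 0, -20, 0, 0, 1],
    [0, 0, 0, -24, 0, 0, 1],
  ],
)

```text
time: 3.4
ee_pos: [459.4, 172.7, 12.2]
ee_rot: [0.0, -0.11, 0.994, -0.0]
contact_force: [-2.0, -0.8, 0.0]
grip_width: 85.2
grip_force: 1.0
```

Emit:
carry_out(
  motion=[
    [0, 0, 0, 4, 0, 0, 1],
    [0, 0, 0, 15, 0, -5, 1],
    [0, 0, 0, 20, 20, -40, 1],
    [0, 0, 0, 20, 60, -70, 1],
    [0, 0, 0, 10, 100, -80, 1],
  ],
)

```text
time: 3.9
ee_pos: [427.6, 269.3, 96.3]
ee_rot: [0.002, -0.109, 0.994, 0.002]
contact_force: [1.2, 0.5, 0.1]
grip_width: 85.5
grip_force: 0.0
```

```bash
python3 - <<'E'
from h import *
e,R,s=tool();print(e,where(e),s['time'],s['contact_force'])
carton()
O,D,N=ramp();yaw=np.arctan2(D[1],D[0])
goto([*toW(-238-70-35,0),60],yaw+np.pi/2)
E
```

```text
[427.57963508 269.310161    96.31134769] [-342.82084227  -70.96730092] 3.9 [1.2189284  0.53972753 0.09638066]
carton ramp [-235.5    1. ] size [ 99.7 140.2] yaw 0.1 3224
turn [ 0.8  0.  90.4] shift [-68.7 -10.   38. ]
```

Emit:
carry_out(
  motion=[
    [0, 0, 8.5, -15, 0, 0, 0.6],
    [0, 0, 17, -30, 0, 0, 0.6],
    [0, 0, 25.5, -45, 0, 0, 0.6],
    [0, 0, 34, -60, 0, 0, 0.6],
    [0, 0, 42.5, -69, 0, 0, 0.6],
  ],
)

```text
time: 4.45
ee_pos: [495.1, 282.9, 92.8]
ee_rot: [0.0, 0.26, 0.965, 0.0]
contact_force: [-0.3, -0.2, -0.4]
grip_width: 51.0
grip_force: 0.0
```

Emit:
carry_out(
  motion=[
    [0, 0, 8.5, 0, 0, 0, 0.6],
    [0, 0, 17, 0, 0, 0, 0.6],
    [0, 0, 25.5, 0, 0, 10, 0.6],
    [0, 0, 34, 0, 0, 20, 0.6],
    [0, 0, 42.5, 0, 0, 35, 0.6],
  ],
)

```text
time: 4.95
ee_pos: [494.5, 283.3, 58.0]
ee_rot: [0.0, 0.593, 0.806, 0.001]
contact_force: [0.8, 0.2, -0.6]
grip_width: 51.0
grip_force: 0.0
```

Emit:
carry_out(
  motion=[
    [0, 0, 5, 0, 0, 20, 0.6],
    [0, 0, 5, 0, 0, 35, 0.6],
    [0, 0, 5, 0, 0, 35, 0.6],
  ],
)

```text
time: 5.25
ee_pos: [492.5, 282.1, 20.3]
ee_rot: [-0.001, 0.624, 0.782, -0.002]
contact_force: [-0.6, -0.3, -0.0]
grip_width: 51.2
grip_force: 0.0
```

```bash
python3 - <<'E'
from h import *
e,R,s=tool();print(e,where(e),s['time'],s['contact_force'],s['grip_width'])
O,D,N=ramp();yaw=np.arctan2(D[1],D[0])
goto([*toW(-318,1),14],yaw+np.pi/2)
p,d,P=cap('wrist','w2.png')
E
```

```text
[492.45211067 282.07352695  20.34684576] [-341.09795764   -4.87362903] 5.25 [-0.63850488 -0.31474215 -0.00597228] 51.220429593042944
turn [-0.2  0.1  0.2] shift [-23.1   5.8   6.4]
```

View pics/w2.png

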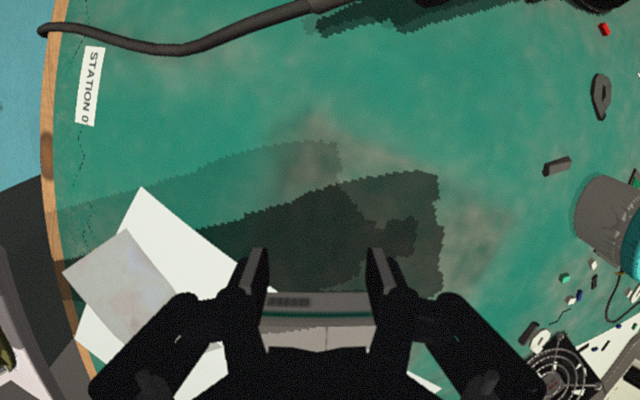

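The wrist view shows both fingers behind the tail face (about (265,305) to (378,305)), centred and square. Now I'll close up and push.

Emit:
carry_out(
  motion=[
    [0, 0, 0, -5, 6, 6, 0.6],
    [0, 0, 0, -11, 6, 6, 0.6],
    [0, 0, 0, -17, 6, 6, 0.6],
    [0, 0, 0, -22, 6, 6, 0.6],
    [0, 0, 0, -27, 6, 6, 0.6],
  ],
)

```text
time: 5.8
ee_pos: [506.6, 258.0, 16.7]
ee_rot: [-0.0, 0.625, 0.781, 0.001]
contact_force: [-0.3, 2.9, -0.8]
grip_width: 50.8
grip_force: 1.1
```

Emit:
carry_out(
  motion=[
    [0, 0, 0, -5, 0, 0, 0.6],
    [0, 0, 0, -10, 0, 0, 0.6],
    [0, 0, 0, -15, 0, 0, 0.6],
    [0, 0, 0, -20, 0, 0, 0.6],
    [0, 0, 0, -25, 0, 0, 0.6],
  ],
)

```text
time: 6.3
ee_pos: [512.0, 234.0, 16.7]
ee_rot: [-0.0, 0.625, 0.781, 0.001]
contact_force: [-0.1, 3.3, 2.9]
grip_width: 51.1
grip_force: 1.8
```

```bash
python3 - <<'E'
from h import *
e,R,s=tool();print(e,where(e),s['time'],s['contact_force'],s['grip_width'])
carton()
E
```

```text
[512.04224046 234.0297621   16.7215855 ] [-289.93421334    3.743094  ] 6.3 [-0.10232206  3.26357439  2.85602132] 51.12927808098315
carton ramp [-188.     1.2] size [99.6 98.1] yaw -89.7 2349
```

Emit:
carry_out(
  motion=[
    [0, 0, 0, -6, -1, 0, 0.6],
    [0, 0, 0, -12, -2, 0, 0.6],
    [0, 0, 0, -18, -2, 0, 0.6],
    [0, 0, 0, -24, -2, 0, 0.6],
    [0, 0, 0, -30, -2, 0, 0.6],
  ],
)

```text
time: 6.85
ee_pos: [516.3, 203.7, 16.3]
ee_rot: [-0.0, 0.625, 0.781, 0.0]
contact_force: [-1.6, 3.6, 3.4]
grip_width: 51.1
grip_force: 2.2
```

Emit:
carry_out(
  motion=[
    [0, -0.5, 0, -6, 0, 0, 0.6],
    [0, -1, 0, -12, 0, 0, 0.6],
    [0, -1.5, 0, -18, 0, 0, 0.6],
    [0, -2, 0, -24, 0, 0, 0.6],
    [0, -2.5, 0, -30, 0, 0, 0.6],
  ],
)

```text
time: 7.35
ee_pos: [522.7, 173.7, 15.9]
ee_rot: [0.017, 0.625, 0.781, -0.014]
contact_force: [-2.0, 1.9, -2.1]
grip_width: 51.5
grip_force: 1.1
```

```bash
python3 - <<'E'
from h import *
e,R,s=tool();print(e,where(e),s['time'],s['contact_force'],s['grip_width'])
carton(42)
E
```

```text
[522.68679269 173.70702532  15.87113267] [-228.74335778    0.94694888] 7.35 [-1.95360446  1.85467429 -2.08790488] 51.452376605064444
carton ramp [-135.2   -1.7] size [ 99.8 112.6] yaw 0.0 2737
```

Emit:
carry_out(
  motion=[
    [0, -0.5, 0, -6, 0, 0, 0.6],
    [0, -1, 0, -12, 0, 0.5, 0.6],
    [0, -1.5, 0, -18, 0, 0.7, 0.6],
    [0, -2, 0, -24, 0, 1, 0.6],
    [0, -2.5, 0, -30, 0, 1.3, 0.6],
  ],
)

```text
time: 7.9
ee_pos: [529.6, 144.9, 16.3]
ee_rot: [0.034, 0.624, 0.78, -0.027]
contact_force: [-0.1, 1.4, -1.7]
grip_width: 51.3
grip_force: 1.1
```

Emit:
carry_out(
  motion=[
    [0, -0.5, 0, -6, 0, 0.5, 0.6],
    [0, -1, 0, -12, 0, 1, 0.6],
    [0, -1.5, 0, -18, 0, 1.5, 0.6],
    [0, -2, 0, -24, 0, 2, 0.6],
    [0, -2.5, 0, -30, 0, 2.5, 0.6],
  ],
)

```text
time: 8.4
ee_pos: [536.3, 115.6, 16.5]
ee_rot: [0.051, 0.623, 0.779, -0.041]
contact_force: [-0.7, 2.1, -1.9]
grip_width: 51.2
grip_force: 1.1
```

```bash
python3 - <<'E'
from h import *
e,R,s=tool();print(e,where(e),s['time'],s['contact_force'],s['grip_width'])
carton(46)
E
```

```text
[536.2506673  115.6328243   16.49753236] [-169.10867222    1.49096719] 8.4 [-0.72579551  2.13606817 -1.86968751] 51.23135203843724
carton ramp [-78.6  -1.3] size [100.  114.3] yaw 0.6 2558
```

Emit:
carry_out(
  motion=[
    [0, -0.5, 0, -4, 0, 0.5, 0.6],
    [0, -1, 0, -8, 0, 1, 0.6],
    [0, -1.5, 0, -12, 0, 1.5, 0.6],
    [0, -2, 0, -16, 0, 2, 0.6],
    [0, -2.5, 0, -20, 0, 2.5, 0.6],
  ],
)

```text
time: 8.95
ee_pos: [540.6, 96.2, 16.6]
ee_rot: [0.068, 0.622, 0.778, -0.055]
contact_force: [0.0, 1.4, -2.4]
grip_width: 51.5
grip_force: 1.1
```

Emit:
carry_out(
  motion=[
    [0, 0, 0, -2.5, 0, 0.4, 0.6],
    [0, 0, 0, -5, 0, 0.8, 0.6],
    [0, 0, 0, -7.5, 0, 1.2, 0.6],
    [0, 0, 0, -10, 0, 1.6, 0.6],
    [0, 0, 0, -12.5, 0, 1.8, 0.6],
  ],
)

```text
time: 9.45
ee_pos: [543.3, 83.9, 17.0]
ee_rot: [0.068, 0.622, 0.778, -0.054]
contact_force: [-0.4, 2.5, -1.7]
grip_width: 51.2
grip_force: 1.2
```

Emit:
carry_out(
  motion=[
    [0, 0, 0, -2.5, 0, 0, 0.6],
    [0, 0, 0, -5, 0, 0, 0.6],
    [0, 0, 0, -7.5, 0, 0, 0.6],
    [0, 0, 0, -10, 0, 0, 0.6],
    [0, 0, 0, -12.5, 0, 0, 0.6],
  ],
)

```text
time: 9.95
ee_pos: [546.1, 72.0, 19.3]
ee_rot: [0.068, 0.622, 0.778, -0.054]
contact_force: [-0.5, 3.1, -1.4]
grip_width: 51.2
grip_force: 1.3
```

```bash
python3 - <<'E'
from h import *
e,R,s=tool();print(e,where(e),s['time'],s['contact_force'],s['grip_width'])
carton(49)
E
```

```text
[546.14575804  72.00954545  19.26182293] [-124.37738058    1.61310156] 9.95 [-0.53508776  3.09012239 -1.42978408] 51.21245346465803
carton ramp [-45.   -0.8] size [100.2  96.3] yaw -89.7 2070
```

Emit:
carry_out(
  motion=[
    [0, 0, 0, -2.5, 0, -0.4, 0.6],
    [0, 0, 0, -5, 0, -0.8, 0.6],
    [0, 0, 0, -7.5, 0, -1.2, 0.6],
    [0, 0, 0, -10, 0, -1.6, 0.6],
    [0, 0, 0, -12.5, 0, -2, 0.6],
  ],
)

```text
time: 10.5
ee_pos: [548.8, 60.3, 23.4]
ee_rot: [0.068, 0.622, 0.778, -0.054]
contact_force: [-0.8, 2.0, -0.8]
grip_width: 51.3
grip_force: 1.3
```

Emit:
carry_out(
  motion=[
    [0, 0, 0, -4, 0, -0.8, 0.6],
    [0, 0, 0, -8, 0, -1.6, 0.6],
    [0, 0, 0, -12, 0, -2.4, 0.6],
    [0, 0, 0, -16, 0, -3.2, 0.6],
    [0, 0, 0, -20, 0, -4, 0.6],
  ],
)

```text
time: 11.0
ee_pos: [553.0, 41.6, 31.0]
ee_rot: [0.068, 0.622, 0.778, -0.054]
contact_force: [-0.2, 3.1, -0.3]
grip_width: 51.1
grip_force: 1.5
```

```bash
cat >> h.py <<'E'
def prof(y0=25,save=None): # height along the carton's top, in the ramp frame
    p,d,P=cap('top',save);W=world(P,d);O,D,N=ramp();r=W[...,:2]-O;x=r@D;y=r@N;z=W[...,2]
    k=(abs(y)<y0)&(z>10)
    print('prof',[(a,round(float(np.median(z[k&(abs(x-a)<4)])),1)) for a in range(-90,200,10)])
E
python3 - <<'E'
from h import *
e,R,s=tool();print(e,where(e),s['time'],s['contact_force'],s['grip_width'])
prof()
E
```

```text
[553.04456434  41.58866615  30.99619591] [-93.18416859   1.69673325] 11.0 [-0.24410887  3.11375867 -0.29523463] 51.05264680591859
prof [(-90, 206.8), (-80, 49.7), (-70, 49.5), (-60, 50.6), (-50, 51.2), (-40, 52.1), (-30, 53.6), (-20, 54.6), (-10, 55.4), (0, 56.6), (10, 57.4), (20, 58.6), (30, 59.3), (40, 60.7), (50, 61.3), (60, 18.4), (70, 17.7), (80, 18.4), (90, 17.9), (100, 18.3), (110, 18.1), (120, 17.8), (130, 17.9), (140, 18.0), (150, 17.9), (160, 17.9), (170, 17.9), (180, 47.3), (190, 39.2)]
```

Emit:
carry_out(
  motion=[
    [0, 2, 0, -4, 0, 0, 0.6],
    [0, 4, 0, -8, 0, 0, 0.6],
    [0, 6, 0, -12, 0, -0.2, 0.6],
    [0, 8, 0, -16, 0, -0.4, 0.6],
    [0, 10, 0, -20, 0, -0.5, 0.6],
  ],
)

```text
time: 11.55
ee_pos: [557.4, 23.6, 35.3]
ee_rot: [-0.001, 0.624, 0.781, 0.001]
contact_force: [-1.2, 4.3, 2.3]
grip_width: 51.2
grip_force: 2.5
```

```bash
python3 - <<'E'
from h import *
e,R,s=tool();print(e,where(e),s['time'],s['contact_force'],s['grip_width'])
O,D,N=ramp();goto([*toW(-60,0),36],np.arctan2(D[1],D[0])+np.pi/2)
prof()
E
```

```text
[557.35852847  23.64938885  35.27589792] [-74.73574332   1.98582999] 11.55 [-1.21469331  4.31276909  2.29660463] 51.209466746308024
turn [ 0.  -0.2  0.1] shift [-14.7  -2.   -0.8]
prof [(-90, 449.8), (-80, 448.8), (-70, 436.4), (-60, 435.6), (-50, 435.4), (-40, 442.0), (-30, 427.7), (-20, 54.5), (-10, 55.1), (0, 56.7), (10, 57.9), (20, 58.9), (30, 60.2), (40, 61.3), (50, 62.4), (60, 63.6), (70, 64.7), (80, 18.2), (90, 17.9), (100, 17.7), (110, 18.2), (120, 17.9), (130, 17.6), (140, 17.7), (150, 17.9), (160, 18.0), (170, 17.8), (180, 48.0), (190, 39.0)]
```

Emit:
carry_out(
  motion=[
    [0, 0, 0, -3, -0.5, -1.5, 0.6],
    [0, 0, 0, -6, -1, -3, 0.6],
    [0, 0, 0, -9, -1.5, -4.5, 0.6],
    [0, 0, 0, -12, -2, -5.5, 0.6],
    [0, 0, 0, -15, -2, -6, 0.6],
  ],
)

```text
time: 12.1
ee_pos: [558.2, 7.9, 40.6]
ee_rot: [-0.0, 0.624, 0.781, -0.0]
contact_force: [0.1, 0.8, -1.4]
grip_width: 51.2
grip_force: 0.8
```

```bash
python3 - <<'E'
from h import *
e,R,s=tool();print(e,where(e),s['time'],s['contact_force'],s['grip_width'])
prof()
E
```

```text
[558.1926269    7.91815078  40.57885896] [-59.20249665  -0.63825658] 12.1 [ 0.14104205  0.82288381 -1.42780823] 51.1808621041572
prof [(-90, 455.2), (-80, 453.0), (-70, 442.8), (-60, 441.1), (-50, 440.7), (-40, 440.2), (-30, 446.6), (-20, 438.6), (-10, 425.6), (0, 55.8), (10, 55.5), (20, 54.9), (30, 54.6), (40, 54.8), (50, 53.6), (60, 53.2), (70, 52.6), (80, 52.3), (90, 52.0), (100, 17.9), (110, 18.0), (120, 18.0), (130, 17.8), (140, 18.1), (150, 17.8), (160, 18.1), (170, 18.1), (180, 48.3), (190, 38.5)]
```

Emit:
carry_out(
  motion=[
    [0, 0, 0, -5, 0, 1, 0.6],
    [0, 0, 0, -10, 0, 2, 0.6],
    [0, 0, 0, -15, 0, 3, 0.6],
    [0, 0, 0, -20, 0, 4, 0.6],
    [0, 0, 0, -25, 0, 5, 0.6],
  ],
)

```text
time: 12.65
ee_pos: [564.2, -17.1, 35.7]
ee_rot: [0.0, 0.625, 0.781, 0.0]
contact_force: [-1.5, 2.7, 2.3]
grip_width: 51.0
grip_force: 1.8
```

Emit:
carry_out(
  motion=[
    [0, 0, 0, -4, 0, 0.2, 0.6],
    [0, 0, 0, -8, 0, 0.4, 0.6],
    [0, 0, 0, -12, 0, 0.6, 0.6],
    [0, 0, 0, -16, 0, 0.8, 0.6],
    [0, 0, 0, -20, 0, 1, 0.6],
  ],
)

```text
time: 13.15
ee_pos: [568.4, -36.5, 34.7]
ee_rot: [-0.0, 0.625, 0.781, 0.0]
contact_force: [-0.9, 3.3, 3.0]
grip_width: 51.2
grip_force: 1.9
```

```bash
python3 - <<'E'
from h import *
e,R,s=tool();print(e,where(e),s['time'],s['contact_force'],s['grip_width'])
prof();carton(54)
E
```

```text
[568.360952   -36.48346408  34.66265704] [-13.65196956  -0.41959625] 13.15 [-0.94936642  3.3232229   3.04115353] 51.24245023807849
prof [(-90, nan), (-80, nan), (-70, 456.8), (-60, 457.1), (-50, 453.6), (-40, 449.1), (-30, 448.5), (-20, 435.9), (-10, 435.1), (0, 434.6), (10, 433.8), (20, 437.6), (30, 429.5), (40, 416.1), (50, nan), (60, 54.4), (70, 53.6), (80, 53.2), (90, 53.2), (100, 53.3), (110, 52.7), (120, 52.4), (130, 52.2), (140, 50.6), (150, 17.8), (160, 18.0), (170, 17.7), (180, 47.6), (190, 39.3)]
carton ramp [92.4 -1. ] size [99.5 91.3] yaw -89.9 1743
  return _methods._mean(a, axis=axis, dtype=dtype,
  ret = ret.dtype.type(ret / rcount)
```

Emit:
carry_out(
  motion=[
    [0, 0, 0, -2.5, 0, 0.4, 0.6],
    [0, 0, 0, -5, 0, 0.8, 0.6],
    [0, 0, 0, -7.5, 0, 1.2, 0.6],
    [0, 0, 0, -10, 0, 1.6, 0.6],
    [0, 0, 0, -12, 0, 2, 0.6],
  ],
)

```text
time: 13.75
ee_pos: [571.1, -47.9, 32.7]
ee_rot: [-0.0, 0.625, 0.781, 0.0]
contact_force: [-0.8, 4.0, 3.5]
grip_width: 51.1
grip_force: 1.7
```

```bash
sed -i 's/print(.prof.*/x1=[a for a in np.arange(100,200,1.) if (k\&(abs(x-a)<.8)).any()];print("prof",[(int(a),round(float(np.median(z[k\&(abs(x-a)<1.2)])),1)) for a in x1[::3]])/' h.py; cat >> h.py <<'E'
def push():
    e,R,s=tool();O,D,N=ramp();F=s['contact_force'];print('t',s['time'],'tcp',where(e).round(1),e[2].round(1),'push',(-F[:2]@D).round(2),'side',(F[:2]@N).round(2),'z',F[2].round(2))
E
python3 - <<'E'
from h import *
push();prof();push()
E
```

```text
t 13.75 tcp [-1.9 -0.3] 32.7 push 4.11 side 0.06 z 3.5
prof [(100, 52.4), (103, 52.0), (106, 52.6), (109, 52.9), (112, 51.6), (115, 52.4), (118, 52.0), (121, 51.9), (124, 52.4), (127, 52.3), (130, 51.8), (133, 52.0), (136, 51.8), (139, 52.0), (142, 51.6), (145, 51.5), (148, 51.5), (156, 18.3), (159, 18.4), (162, 18.6), (165, 18.3), (168, 18.4), (171, 18.1), (174, 30.2), (177, 48.2), (180, 46.9), (184, 38.6), (187, 21.8), (190, 36.9), (193, 45.9), (196, 44.3), (199, 38.8)]
t 13.8 tcp [-1.4 -0.3] 32.7 push 3.25 side 0.4 z 1.19
```

Emit:
carry_out(
  motion=[
    [0, 0, 0, -2, 0, 0, 0.6],
    [0, 0, 0, -4, 0, 0, 0.6],
    [0, 0, 0, -6, 0, 0, 0.6],
    [0, 0, 0, -8, 0, 0, 0.6],
    [0, 0, 0, -9, 0, 0, 0.6],
  ],
)

```text
time: 14.3
ee_pos: [573.0, -57.1, 32.6]
ee_rot: [0.0, 0.625, 0.781, -0.0]
contact_force: [-0.3, 2.6, 1.4]
grip_width: 51.0
grip_force: 1.5
```

Emit:
carry_out(
  motion=[
    [0, 0, 0, -1, 0, 0, 0.6],
    [0, 0, 0, -2, 0, 0, 0.6],
    [0, 0, 0, -3, 0, 0, 0.6],
    [0, 0, 0, -4, 0, 0, 0.6],
    [0, 0, 0, -5, 0, 0, 0.6],
  ],
)

```text
time: 14.8
ee_pos: [574.0, -61.7, 32.7]
ee_rot: [0.0, 0.625, 0.781, 0.0]
contact_force: [-0.6, 3.5, 1.8]
grip_width: 51.3
grip_force: 1.5
```

```bash
python3 - <<'E'
from h import *
push();prof();push()
E
```

```text
t 14.8 tcp [12.2 -0.4] 32.7 push 3.52 side 0.18 z 1.78
prof [(100, 51.7), (103, 51.3), (106, 52.7), (109, 51.0), (112, 52.1), (115, 52.7), (118, 51.6), (121, 52.0), (124, 52.0), (127, 51.5), (130, 51.9), (133, 51.6), (136, 51.4), (139, 51.9), (142, 51.8), (145, 51.7), (148, 51.8), (151, 52.1), (154, 52.3), (157, 51.6), (160, 52.7), (163, 51.0), (172, 18.1), (175, 34.6), (178, 48.8), (181, 43.9), (184, 38.3), (187, 27.8), (190, 37.6), (193, 45.6), (196, 43.7), (199, 38.3)]
t 14.85 tcp [12.5 -0.4] 32.7 push 2.03 side 0.02 z 1.44
```

Dragging still takes about 3 N, so there is no plate contact yet. I'll keep going in small steps.

Emit:
carry_out(
  motion=[
    [0, 0, 0, -1, 0, 0, 0.6],
    [0, 0, 0, -2, 0, 0, 0.6],
    [0, 0, 0, -3, 0, 0, 0.6],
    [0, 0, 0, -4, 0, 0, 0.6],
    [0, 0, 0, -5, 0, 0, 0.6],
  ],
)

```text
time: 15.35
ee_pos: [575.2, -66.6, 32.7]
ee_rot: [0.0, 0.625, 0.781, 0.0]
contact_force: [-0.5, 2.5, 1.3]
grip_width: 51.2
grip_force: 1.5
```

```bash
python3 -c "
from h import *
push()"
```

```text
t 15.35 tcp [17.2 -0.4] 32.7 push 2.53 side 0.07 z 1.27
```

Emit:
carry_out(
  motion=[
    [0, 0, 0, -1, 0, 0, 0.6],
    [0, 0, 0, -2, 0, 0, 0.6],
    [0, 0, 0, -3, 0, 0, 0.6],
    [0, 0, 0, -3.5, 0, 0, 0.6],
    [0, 0, 0, -4, 0, 0, 0.6],
  ],
)

```text
time: 15.85
ee_pos: [576.0, -70.4, 32.7]
ee_rot: [-0.0, 0.625, 0.781, 0.0]
contact_force: [-0.8, 2.9, 2.0]
grip_width: 51.6
grip_force: 1.5
```

```bash
python3 -c "
from h import *
push()"
```

```text
t 15.85 tcp [21.1 -0.4] 32.7 push 2.99 side -0.11 z 2.0
```

Emit:
carry_out(
  motion=[
    [0, 0, 0, -0.6, 0, 0, 0.6],
    [0, 0, 0, -1.2, 0, 0, 0.6],
    [0, 0, 0, -1.8, 0, 0, 0.6],
    [0, 0, 0, -2.4, 0, 0, 0.6],
    [0, 0, 0, -3, 0, 0, 0.6],
  ],
)

```text
time: 16.35
ee_pos: [576.7, -73.3, 32.7]
ee_rot: [0.0, 0.625, 0.781, 0.0]
contact_force: [-0.4, 2.9, 0.8]
grip_width: 51.4
grip_force: 1.7
```

```bash
python3 -c "
from h import *
push()"
```

```text
t 16.35 tcp [24.1 -0.3] 32.7 push 2.94 side 0.3 z 0.79
```

Emit:
carry_out(
  motion=[
    [0, 0, 0, -0.6, 0, 0, 0.6],
    [0, 0, 0, -1.2, 0, 0, 0.6],
    [0, 0, 0, -1.8, 0, 0, 0.6],
    [0, 0, 0, -2.4, 0, 0, 0.6],
    [0, 0, 0, -3, 0, 0, 0.6],
  ],
)

```text
time: 16.85
ee_pos: [577.1, -74.6, 32.7]
ee_rot: [-0.001, 0.625, 0.781, 0.001]
contact_force: [-2.4, 7.4, 3.1]
grip_width: 51.3
grip_force: 3.6
```

```bash
python3 -c "
from h import *
push()"
```

```text
t 16.85 tcp [25.4 -0.3] 32.7 push 7.74 side -0.78 z 3.14
```

Emit:
carry_out(
  motion=[
    [0, 0, 0, -0.6, 0, 0, 0.6],
    [0, 0, 0, -1.2, 0, 0, 0.6],
    [0, 0, 0, -1.8, 0, 0, 0.6],
    [0, 0, 0, -2.4, 0, 0, 0.6],
    [0, 0, 0, -3, 0, 0, 0.6],
  ],
)

```text
time: 17.35
ee_pos: [577.3, -75.6, 32.6]
ee_rot: [-0.002, 0.624, 0.781, 0.001]
contact_force: [-2.9, 10.0, 5.1]
grip_width: 51.0
grip_force: 5.4
```

```bash
python3 -c "
from h import *
push()"
```

```text
t 17.35 tcp [26.5 -0.2] 32.6 push 10.38 side -0.61 z 5.12
```

Emit:
carry_out(
  motion=[
    [0, 0, 0, -0.8, 0, 0, 0.6],
    [0, 0, 0, -1.6, 0, 0, 0.6],
    [0, 0, 0, -2.4, 0, 0, 0.6],
    [0, 0, 0, -2.5, 0, 0, 0.6],
    [0, 0, 0, -2.5, 0, 0, 0.6],
  ],
)

```text
time: 17.85
ee_pos: [577.5, -76.5, 32.6]
ee_rot: [-0.003, 0.624, 0.781, 0.002]
contact_force: [-3.9, 12.6, 6.1]
grip_width: 51.2
grip_force: 6.5
```

Emit:
carry_out(
  motion=[
    [0, 0, 0, 0, 0, 0, 0.6],
    [0, 0, 0, 0, 0, 0, 0.6],
    [0, 0, 0, 0, 0, 0, 0.6],
    [0, 0, 0, 0, 0, 0, 0.6],
  ],
)

```text
time: 18.25
ee_pos: [577.5, -76.5, 32.6]
ee_rot: [-0.003, 0.624, 0.781, 0.002]
contact_force: [-3.6, 12.7, 5.8]
grip_width: 51.3
grip_force: 6.5
```

```bash
python3 -c "
from h import *
push();prof();push()"
```

```text
t 18.25 tcp [27.4 -0.2] 32.6 push 13.19 side -0.72 z 5.82
prof [(126, 53.4), (130, 51.6), (133, 52.5), (136, 52.7), (139, 51.5), (142, 51.6), (145, 51.6), (148, 51.4), (151, 52.4), (154, 52.0), (157, 52.3), (160, 52.0), (163, 51.7), (166, 52.1), (169, 52.3), (172, 52.7), (175, 52.2), (178, 50.6), (181, 47.8), (185, 40.0), (188, 37.6), (191, 42.7), (194, 45.4), (197, 41.1)]
t 18.3 tcp [27.4 -0.2] 32.6 push 12.48 side -1.66 z 5.86
```

The plate has been held at about 10 N for more than 0.5 s with the carton flat. Now I'll let go slowly.

Emit:
carry_out(
  motion=[
    [0, 0, 0, 1, 0, 0, 0.6],
    [0, 0, 0, 2, 0, 0, 0.6],
    [0, 0, 0, 3, 0, 0, 0.6],
    [0, 0, 0, 4, 0, 0, 0.6],
    [0, 0, 0, 5, 0, 0, 0.6],
  ],
)

```text
time: 18.8
ee_pos: [577.5, -76.1, 32.7]
ee_rot: [-0.0, 0.625, 0.781, 0.0]
contact_force: [-0.2, 3.6, 1.9]
grip_width: 50.8
grip_force: 2.0
```

Emit:
carry_out(
  motion=[
    [0, 0, 0, 1, 0, 0, 0.6],
    [0, 0, 0, 2, 0, 0, 0.6],
    [0, 0, 0, 3, 0, 0, 0.6],
    [0, 0, 0, 4.5, 0, 0, 0.6],
    [0, 0, 0, 7, 0, 0, 0.6],
  ],
)

```text
time: 19.3
ee_pos: [575.9, -71.3, 32.7]
ee_rot: [0.001, 0.625, 0.78, -0.001]
contact_force: [0.5, -0.4, -0.9]
grip_width: 50.9
grip_force: 0.0
```

Emit:
carry_out(
  motion=[
    [0, 0, 0, 6, 0, 0, 0.6],
    [0, 0, 0, 20, 0, -5, 0.6],
    [0, 0, 0, 40, 0, -20, 0.6],
    [0, 0, 0, 70, 0, -50, 0.6],
    [0, 0, 0, 100, 0, -80, 0.6],
  ],
)

```text
time: 19.8
ee_pos: [553.0, 28.1, 113.0]
ee_rot: [-0.0, 0.625, 0.78, -0.001]
contact_force: [0.7, 0.9, 0.5]
grip_width: 51.2
grip_force: 0.0
```

```bash
python3 -c "
from h import *
push();carton(52,'end.png');prof();push()
import cv2;p=cv2.imread('pics/end.png');cv2.imwrite('pics/end2.png',cv2.resize(p[120:260,240:480],None,fx=3,fy=3))"
```

```text
t 19.8 tcp [-80.   -1.2] 113.0 push 0.77 side 0.85 z 0.5
carton ramp [107.4  -0.5] size [ 99.8 144.1] yaw -0.0 3515
prof [(100, 51.7), (103, 52.1), (106, 51.9), (109, 52.0), (112, 52.1), (115, 52.4), (118, 51.6), (121, 52.3), (124, 52.5), (127, 52.0), (130, 51.5), (133, 52.0), (136, 52.0), (139, 51.7), (142, 51.9), (145, 51.4), (148, 52.0), (151, 51.7), (154, 51.5), (157, 51.9), (160, 52.7), (163, 52.1), (166, 52.7), (169, 51.9), (172, 52.1), (175, 51.4), (178, 48.7), (181, 47.4), (184, 38.2), (187, 36.0), (190, 38.6), (193, 46.6), (196, 44.7), (199, 38.6)]
t 19.9 tcp [-84.6   3. ] 116.7 push 1.06 side 0.76 z 0.49
```

View pics/end2.png

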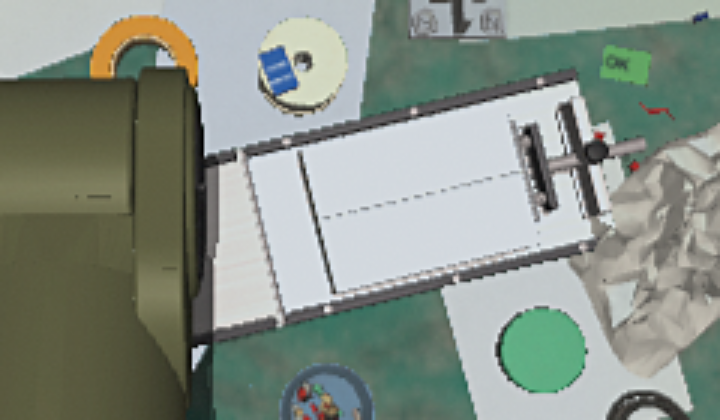

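The end view shows the carton flat behind the lip, from tail edge (315,220) to nose (525,170), square between the kerbs and against the plate. The bystanders are where they started.

```bash
python3 -c "
from h import *
print(env.sign_off())"
```

```text
the job is handed in; nothing more can be done
None
```

I pushed the carton up the ramp and over the lip, pressed it on the stop plate at an estimated 10 N for over half a second, then let go. At hand-in it lay flat and centred in the bay, apparently still against the plate; no verdict came back.

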